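# Set the sliding rest and lay up the setting rod

### The job

Set up this support stand for a length check: slide the collar with its V-rest along the guide bar until its pointer stands on the black line of the white index tab, and let go of it there. Only then lift the setting rod out of its wooden cradle and lay it gently, without dropping it, in the two V-rests, roughly centred between them so that both ends stand out past the rests. The collar must still be on its line at the end; leave the box, the cap and the screwdriver where they are.

Things in the scene. Friction and masses are not known exactly. Their poses are not given: they have to be found in the camera images.
- fixture: Fixed stand: grey base plate 110 x 320 x 16 mm (x, y, z), origin at the centre of its underside, z up. A steel guide bar, 16 mm diameter, runs along its y axis, axis 55 mm above the table, y -150 to +150 mm. Fixed V-rest on a dark post at y = -130 mm; end bracket 79 mm high, 16 thick, at y = +142 mm. Low dark index rail, top 30 mm above the table, along y at x = +31 to +53 mm.
- fixed_rest (a point): Fixed V-rest: bottom of the vee at mid-length, 104 mm above the table. Steel block 44 mm wide across the bar (x) with flat upright sides, 20 mm long along the bar (y); 90 degree vee open upwards, groove along the bar; sides reach from 34 mm below to 20 mm above this point. The rod lying in the vee has its axis 15.6 mm above this point. Axes as the stand's.
- collar: Sliding steel collar, 44 mm diameter, 28 mm long, on the guide bar, with a V-rest on top and a brass pointer on its +x side. Origin on the bar axis at mid-collar; axes as the stand's. It only slides, along the stand's y, from -85 to +115 mm; friction about 4 N, stays where it is let go. It starts 40 to 140 mm from the line, on its +y side.
- collar_rest (a point): Sliding V-rest, same shape as the fixed one: bottom of the vee at mid-length, 49 mm above the collar's origin, 104 mm above the table. Its flat sides, 44 mm apart across the bar, from 34 mm below to 20 mm above this point, can be gripped from above; the round collar's top is 27 mm under this point.
- pointer_tip (a point): Tip of the collar's brass pointer (3 mm wide), 43 mm from the bar axis towards the stand's +x, 37 mm above the table, 5 mm over the index tab; same position along the bar as the middle of the collar and of its V-rest.
- mark_line (a point): Middle of the black line (2.5 mm wide, 22 mm long, across the bar's direction) on the white index tab (34 x 22 mm) fixed on the index rail, 32 mm above the table. Its y axis runs along the bar like the stand's. It lies at y = -35 to +10 mm of the stand, so that the rests stand 95 to 140 mm apart once set.
- rod_center (a point): Centre of the setting rod: steel, 200 mm long, 22 mm diameter, with a black sleeve 23 mm in diameter, 50 mm long, round its middle; 0.3 to 0.55 kg. Own x axis along the rod (either end may go either way). It starts level in the cradle along the cradle's x, its axis 54 mm above the table; the middle is free to be gripped from above across the rod.
- cradle: Wooden cradle, fixed: base 190 x 60 x 12 mm (x, y, z), origin at the centre of its underside; two V blocks 16 mm thick, 44 mm wide, at x = -70 and +70 mm, up to 59 mm high; the rod lies in them along x.
- gauge_box: Bystander: closed dark wooden box 100 x 130 x 35 mm, loose; origin at the centre of its underside.
- dust_cap: Bystander: black plastic cap, 48 mm diameter at the foot, 58 mm high, loose, standing; origin at the centre of its underside.
- screwdriver: Bystander: screwdriver 180 mm long lying on the table along its own x axis, loose.
Not all that is in view belongs to the job. Leave any blue, green or orange look-alike of the part that bears rod_center alone.

How it is judged:
By the outcome, as a careful person would: the job done as asked, in the order asked, and still so for the second after the job is handed in, with the robot touching nothing.
It also fails if it takes over 51 s, if anything falls off the work surface, if the arm or the gripper's body presses on something with over 40 N, if the wrist force passes 120 N, or if a joint passes its speed limit or range.

### The arm

A 6-joint arm with a two-finger parallel gripper is mounted at the origin on the work surface. World frame = base frame: x ahead of the robot, y to its left, z up, the work surface at z = 0. Lengths are in m, angles in rad, forces in N, time in s.
With the tool pointing down it reaches from about 0.375 to 0.975 m from the base axis. Payload 3.8 kg.
Tool frame: the origin (TCP) lies midway between the tips of the shut fingers; the grasp point (between the pads) lies bot.grasp_offset behind it (bot.grasp_offset is the distance from the TCP to the grasp point, in m); z points along the fingers, y is the direction in which the jaws open and shut (so a half turn about z gives the same grasp; the last joint's range is limited). The gripper opens to 85 mm and grips with 20 to 120 N. Pads are 22 mm wide; open, the fingers measure 114 mm over their backs; the gripper's body (76 mm by 85 mm) begins 54 mm behind the grasp point. The pads swing forward as they close: fully open they stand 13 mm farther back than shut.
Start: joints at [-1.302, 0.264, 1.604, -0, 1.274, -0.037], TCP at [0.203, -0.644, 0.231] pointing down, gripper open.
Joint ranges: [-2.63, 2.63], [-0.94, 2.18], [0.31, 2.57], [-1.31, 4.45], [0, 2.66], [-2.55, 2.55]. Speed limits (rad/s): [2.57, 2.57, 3.14, 3.14, 3.14, 3.14].

### API

Orientations are given as a rotation vector (axis times angle).
In Python, from workcell import read_state, viewer, job, bot gives the robot as it stands.
- The arm moves only by the shell command python3 -m crank 'ROWS' [FORCE]. ROWS is text: rows parted by semicolons, each of 7 numbers parted by spaces: the shift along the tool's x, y, z in mm, then the turn, a rotation vector about the tool's x, y, z in rad, then the closure in counts, from 0 (fully open) to 255 (shut). A call has 1 to 20 rows; each row is the pose to reach, as a shift and turn from the pose commanded when the call began, along the tool's axes at that moment; what a row does not reach only later rows make up. A row lasts 1/8 s, in which the tool goes at most 62.5 mm and 10.7 degrees, less where a joint would pass 70% of its speed; a pose out of reach is approached as far as the arm can. A call with a gripper value outside its range is refused whole. The fingers move at their own pace and stop on an object; FORCE is the grip in N (left out, the last holds). Time passes only in rows, so rows that repeat a pose let the fingers close. It gives the time, the measured TCP pose, the force and the opening at its end, in the units of the state.
- read_state(): the state, without advancing time (a new reading comes with each control period).
- viewer.read_camera(name): name is "side" or "top"; returns a dict with "pixels" (480x640x3 uint8, red, green, blue), "vertical_fov" (degrees; the focal length in pixels is half the picture's height over the tangent of half this angle, whatever the lens; pixels are square), "cx", "cy" (the principal point, pixels), "k1" (the pictures are not rectified: a ray, as slopes to the right and down, at radius r is drawn at 1 + k1 r^2 times it, then the intrinsics apply), "view" (4x4, takes a point from world to camera coordinates). Camera axes: x right, y up, looking along -z (the intrinsics and any distortion apply to the point x, -y, -z); pixel columns grow to the right and rows downward; lengths in m; the calibration is good to about 2 mm. A picture is of the moment at which its call begins. There is no depth.
- job.finish_job(): hands the job in, once; it reports no verdict.
The state is a dict: "time": time; "q": joint angles; "joint_vel": joint speeds; "joint_torque": joint torques, N m; "tool_pos": TCP position; "tcp_rot": TCP orientation; "wrist_force": force on the tool from outside, world axes, zero at the start; "torque": the same for the moment, N m; "width": opening from 0.0 (shut) to 1.0 (fully open).
Only numpy, scipy, OpenCV 4.12 (cv2) and the standard library are available. Lean on these libraries where they do the work, as an engineer would, in place of code of your own. Each camera call takes 0.05 s, during which the arm holds its last target.

## Working session

There is one attempt and no reset: what is moved stays moved. The work goes in short steps, Python scripts to look and compute and a shell command to move; the robot and the scene stay as the last step left them, time stands still between calls to the robot, and variables do not carry over. Pictures are saved under pics/ and viewed, and the job is handed in when it is done.

```bash
ls; mkdir -p pics
python3 - <<'E'
from workcell import read_state, viewer, job, bot
import cv2
print(read_state(), bot.grasp_offset)
for n in("side","top"):
    c=viewer.read_camera(n); cv2.imwrite(f"pics/{n}0.png",c["pixels"][:,:,::-1]); print({k:v for k,v in c.items() if k!="pixels"})
E
```

```text
pics
{'time': 0.0, 'q': array([-1.30189041e+00,  2.64768252e-01,  1.60538420e+00, -1.11226512e-05,
        1.27371652e+00, -3.68760530e-02]), 'joint_vel': array([-9.50111836e-04, -2.59029622e-04, -4.03214873e-04,  3.03388199e-04,
       -1.21383869e-03,  1.76464349e-05]), 'joint_torque': array([ 3.20944513e-03, -5.15108728e+01, -3.67313755e+01,  3.22911183e-04,
        1.26979940e-02,  2.30150427e-06]), 'tool_pos': array([ 0.20301405, -0.64296862,  0.22994636]), 'tcp_rot': array([-3.10271151e+00, -4.78112982e-01,  4.30173813e-04]), 'wrist_force': array([ 0.38555997,  0.22816557, -0.66423101]), 'torque': array([-0.06957527, -0.04701986,  0.0008589 ]), 'width': 0.9992113997023425} 0.0187
{'vertical_fov': 45.57974456294602, 'cx': 309.8347362842356, 'cy': 236.57485146631169, 'k1': -0.15311152651384444, 'view': array([[-0.80100816, -0.59863892,  0.00416692,  0.40818037],
       [ 0.4230182 , -0.56106639,  0.71151957, -0.29036499],
       [-0.42360539,  0.57169567,  0.70265392, -1.26347249],
       [ 0.        ,  0.        ,  0.        ,  1.        ]])}
{'vertical_fov': 45.173843354399715, 'cx': 326.8805107214332, 'cy': 243.20102198254773, 'k1': -0.1393334190481121, 'view': array([[ 0.02094696, -0.99965701,  0.01571883, -0.02906687],
       [ 0.99858708,  0.02168737,  0.04851299, -0.49936251],
       [-0.04883725,  0.01468042,  0.99869886, -1.34742007],
       [ 0.        ,  0.        ,  0.        ,  1.        ]])}
```

View pics/top0.png

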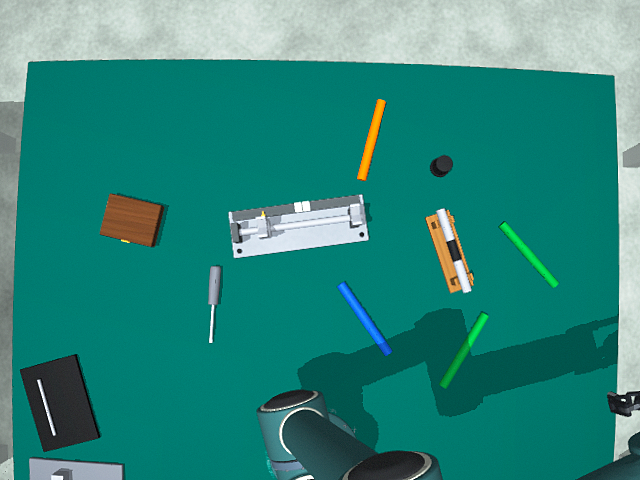

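View pics/side0.png

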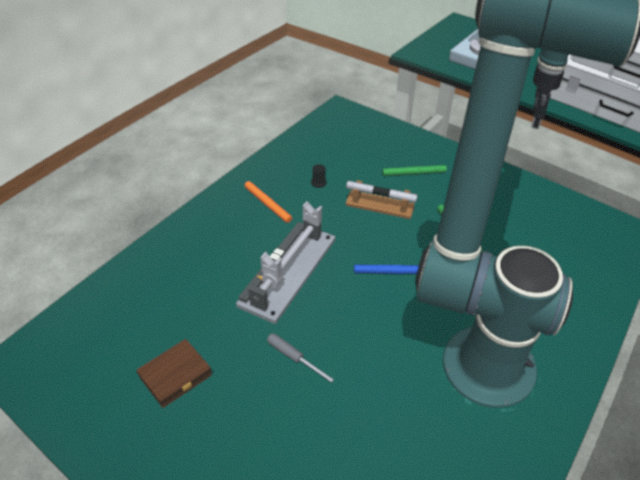

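The top view has the stand at (300,225), with its collar at about (262,226), the white tab at (302,207) and the rod in its cradle at (455,250). The gripper is off to the right. I'll enlarge those areas next.

```bash
cat > h.py <<'E'
from workcell import read_state, viewer, job, bot
import cv2, numpy as np
from scipy.spatial.transform import Rotation as R
def cam(n): return viewer.read_camera(n)
def K(c):
    f=240/np.tan(np.radians(c["vertical_fov"]/2)); return np.array([[f,0,c["cx"]],[0,f,c["cy"]],[0,0,1]]),np.array([c["k1"],0,0,0,0.])
def ray(c,px):
    k,d=K(c); u=cv2.undistortPoints(np.array(px,float).reshape(-1,1,2),k,d).reshape(-1,2)
    V=c["view"]; Rm=V[:3,:3]; o=-Rm.T@V[:3,3]
    return o,np.c_[u[:,0],-u[:,1],-np.ones(len(u))]@Rm
def onz(c,px,z):
    o,D=ray(c,px); return o+D*((z-o[2])/D[:,2])[:,None]
def proj(c,P):
    k,d=K(c); P=np.atleast_2d(P); V=c["view"]; q=P@V[:3,:3].T+V[:3,3]
    q=q*[1,-1,-1]; return cv2.projectPoints(q,np.zeros(3),np.zeros(3),k,d)[0].reshape(-1,2)
def tri(c1,p1,c2,p2):
    o1,d1=ray(c1,[p1]);o2,d2=ray(c2,[p2]);d1=d1[0];d2=d2[0]
    s=np.linalg.lstsq(np.c_[d1,-d2],o2-o1,rcond=None)[0]
    a=o1+s[0]*d1;b=o2+s[1]*d2; return (a+b)/2,np.linalg.norm(a-b)
def crop(c,x0,y0,x1,y1,s,name):
    im=c["pixels"][y0:y1,x0:x1,::-1]; cv2.imwrite("pics/"+name,cv2.resize(im,None,fx=s,fy=s,interpolation=cv2.INTER_CUBIC))
E
python3 - <<'E'
from h import *
t=cam("top");s=cam("side")
crop(t,220,180,380,270,5,"t1.png");crop(s,230,190,350,330,4,"s1.png");crop(t,415,195,490,300,5,"t2.png")
E
```

```text
(no output)
```

View pics/t1.png

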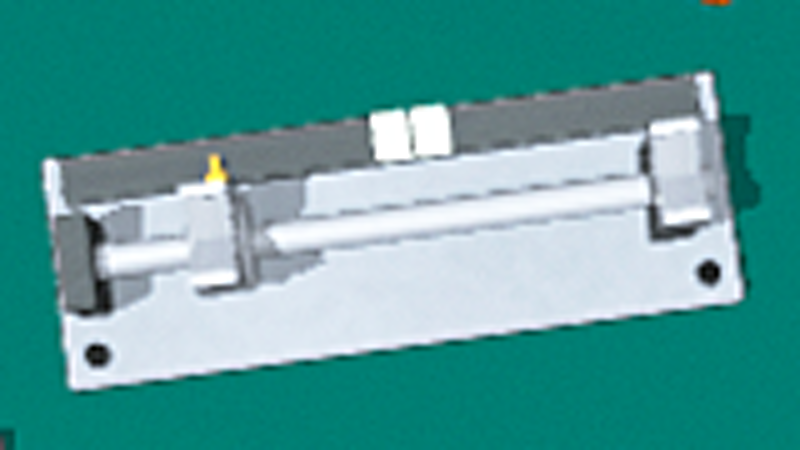

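View pics/s1.png

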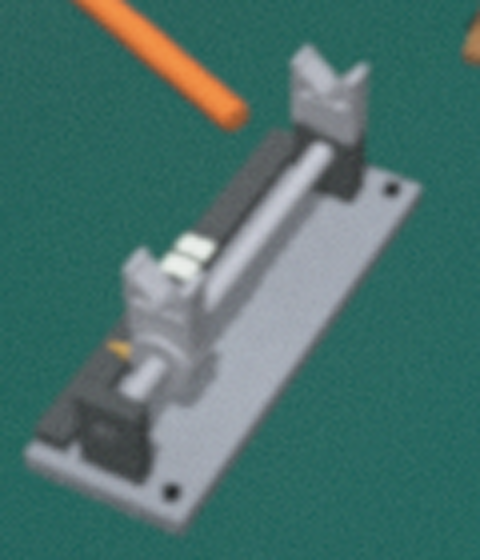

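View pics/t2.png

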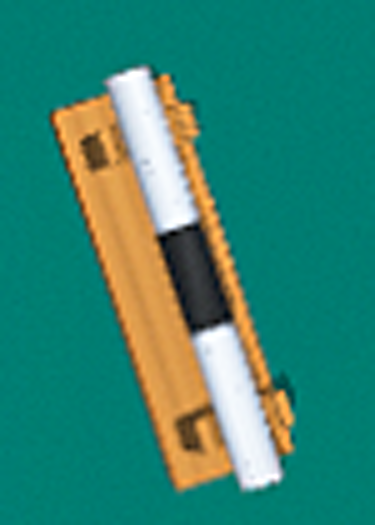

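Run:
```python
from h import *
t=cam("top");s=cam("side")
c=onz(t,[(229,212),(362.4,194.4),(368.6,240),(234.4,258)],.016)
print("corners",c.round(4),"sides",[np.linalg.norm(c[i]-c[(i+1)%4]).round(4) for i in range(4)])
ctr=c.mean(0); v=(c[0]-c[1])+(c[3]-c[2]); print("ctr",ctr.round(4),"ydir deg",np.degrees(np.arctan2(v[1],v[0])))
hsv=cv2.cvtColor(t["pixels"],cv2.COLOR_RGB2HSV).astype(int); g=t["pixels"].astype(int)
# pointer yellow
m=np.zeros((480,640),bool); m[195:225,245:285]=True
m&=(hsv[...,1]>120)&(hsv[...,0]<35)&(hsv[...,0]>12)
y,x=np.nonzero(m); print("ptr",len(x),x.mean(),y.mean(),y.min(), onz(t,[(x.mean(),y.mean()),(x[y==y.min()].mean(),y.min())],.037).round(4))
print(g[202:212,292:314].sum(2)//3)
# rod
m=np.zeros((480,640),np.uint8); m[200:300,425:480]=1
w=m*(((hsv[...,1]<40)&(hsv[...,2]>150))).astype(np.uint8)
b=m*((hsv[...,2]<70)).astype(np.uint8); 
n,l,st,ce=cv2.connectedComponentsWithStats(b); print(st[1:],ce[1:])
n,l,st,ce=cv2.connectedComponentsWithStats(w); print(st[1:],ce[1:])
y,x=np.nonzero(w); r=cv2.minAreaRect(np.c_[x,y].astype(np.float32)); print(r)
bx=cv2.boxPoints(r); P=onz(t,bx,.06); print(P.round(4)); print("c",P.mean(0), "len",np.linalg.norm(P[0]-P[1]),np.linalg.norm(P[1]-P[2]))
```

```text
corners [[ 0.5684  0.2143  0.016 ]
 [ 0.6171 -0.1     0.016 ]
 [ 0.5094 -0.1165  0.016 ]
 [ 0.4602  0.1983  0.016 ]] sides [np.float64(0.318), np.float64(0.109), np.float64(0.3185), np.float64(0.1094)]
ctr [0.5388 0.049  0.016 ] ydir deg 98.84839840964538
ptr 14 262.7857142857143 213.5 211 [[0.5644 0.1321 0.037 ]
 [0.5702 0.133  0.037 ]]
[[ 73  71 139 164 193 206 221 249 227 134 248 255 255 255 255 255 255 187
  109 119 118 121]
 [ 77  61 254 255 255 255 255 255 255 178 255 255 255 255 255 255 255 219
  103 117 121 121]
 [121 102 255 255 255 255 255 255 255 221 242 255 255 254 255 255 255 246
  100 120 123 122]
 [116 104 226 255 255 255 254 255 255 220 203 255 255 254 254 255 255 248
  113 118 120 121]
 [119 111 176 255 255 255 254 255 255 235 204 255 255 254 254 255 255 253
  133 116 121 122]
 [119 106 182 255 255 255 254 255 255 248 167 255 255 255 254 255 255 253
  137 112 122 125]
 [120 105 184 255 255 255 254 255 255 248 158 255 255 255 255 255 255 255
  158 111 120 123]
 [120 110 132 255 255 255 255 255 255 253 133 255 255 255 255 255 255 255
  158 100  98  95]
 [116 116  95 255 255 255 255 255 255 255 197 248 255 255 255 255 255 250
  149 102 122 125]
 [120 117 105 255 255 255 255 255 255 255 208 152 187 190 157 125 144 158
  162 189 232 243]]
[[446 210   1   1   1]
 [432 223   1   1   1]
 [447 240  15  22 181]
 [453 278   1   1   1]
 [452 284   1   1   1]] [[446.         210.        ]
 [432.         223.        ]
 [453.57458564 250.13259669]
 [453.         278.        ]
 [452.         284.        ]]
[[436 209  19  32 266]
 [453 260  18  33 272]] [[445.47368421 224.40977444]
 [461.87132353 275.69117647]]
((453.5, 250.0), (86.3301773071289, 9.17060375213623), 71.56504821777344)
[[ 0.5782 -0.2659  0.06  ]
 [ 0.5855 -0.2862  0.06  ]
 [ 0.3983 -0.3521  0.06  ]
 [ 0.3914 -0.3318  0.06  ]]
c [ 0.48834626 -0.30898478  0.06      ] len 0.02150320050369478 0.19844173568072082
```

```bash
cat > st.py <<'E'
from h import *
yaw=np.radians(8.85); ORG=np.array([.5388,.049,0]); 
S=lambda x,y,z: ORG+x*np.array([np.cos(yaw),np.sin(yaw),0])+y*np.array([-np.sin(yaw),np.cos(yaw),0])+np.array([0,0,z])
def tost(P):
    d=np.asarray(P)-ORG; c,s=np.cos(yaw),np.sin(yaw); return np.array([c*d[0]+s*d[1],-s*d[0]+c*d[1],d[2]])
def line_px(t):
    g=t["pixels"].astype(float).mean(2); pts=[]
    for r in range(203,210):
        w=255-g[r,298:307]; w[w<12]=0; pts.append(((w*np.arange(298,307)).sum()/w.sum(),r))
    return np.array(pts)
E
python3 - <<'E'
from st import *
t=cam("top");s=cam("side")
p=line_px(t); print(p.round(2)); L=onz(t,p,.032); print("line st",np.array([tost(q) for q in L]).round(4))
print("line", L.mean(0))
hsv=cv2.cvtColor(t["pixels"],cv2.COLOR_RGB2HSV).astype(int)
m=np.zeros((480,640),bool); m[195:225,245:285]=True
m&=(hsv[...,1]>120)&(hsv[...,0]<35)&(hsv[...,0]>12)
y,x=np.nonzero(m);print(sorted(zip(y,x)))
for yy in sorted(set(y)): print(tost(onz(t,[(x[y==yy].mean(),yy)],.037)[0]).round(4))
yc=tost(onz(t,[(x.mean(),y.mean())],.037)[0])[1]
yl=tost(L.mean(0))[1]; print("yc",yc,"yl",yl)
pts=[S(a*.022,y0+b*.01,.124) for y0 in(yc,-.13) for a in(-1,1) for b in(-1,1)]+[S(.043,yc,.037),S(.042,yl,.032)]+[S(a*.055,b*.16,.016) for a in(-1,1) for b in(-1,1)]
for c,n,b in((t,"t3.png",(220,180,380,270,5)),(s,"s3.png",(230,190,350,330,4))):
    im=cv2.resize(c["pixels"][b[1]:b[3],b[0]:b[2],::-1],None,fx=b[4],fy=b[4],interpolation=cv2.INTER_CUBIC)
    for q in proj(c,np.array(pts)): cv2.circle(im,tuple(((q+.5-np.array(b[:2]))*b[4]).astype(int)),3,(0,0,255),-1)
    cv2.imwrite("pics/"+n,im)
st=read_state();Rt=R.from_rotvec(st["tcp_rot"]).as_matrix();print(Rt.round(3))
E
```

```text
[[301.   203.  ]
 [301.25 204.  ]
 [301.61 205.  ]
 [301.7  206.  ]
 [302.   207.  ]
 [302.   208.  ]
 [302.   209.  ]]
line st [[ 0.0512 -0.0129  0.032 ]
 [ 0.0488 -0.0131  0.032 ]
 [ 0.0464 -0.0137  0.032 ]
 [ 0.0441 -0.0136  0.032 ]
 [ 0.0416 -0.014   0.032 ]
 [ 0.0393 -0.0136  0.032 ]
 [ 0.037  -0.0133  0.032 ]]
line [0.58441081 0.04248953 0.032     ]
[(np.int64(211), np.int64(262)), (np.int64(211), np.int64(263)), (np.int64(212), np.int64(262)), (np.int64(212), np.int64(263)), (np.int64(213), np.int64(262)), (np.int64(213), np.int64(263)), (np.int64(214), np.int64(262)), (np.int64(214), np.int64(263)), (np.int64(214), np.int64(264)), (np.int64(215), np.int64(261)), (np.int64(215), np.int64(262)), (np.int64(215), np.int64(263)), (np.int64(215), np.int64(264)), (np.int64(215), np.int64(265))]
[0.044  0.0781 0.037 ]
[0.0417 0.0784 0.037 ]
[0.0394 0.0787 0.037 ]
[0.0369 0.0779 0.037 ]
[0.0346 0.0781 0.037 ]
yc 0.0781967211986005 yl -0.013450102641175863
[[ 0.954  0.301 -0.   ]
 [ 0.301 -0.954  0.   ]
 [ 0.    -0.    -1.   ]]
```

View pics/t3.png

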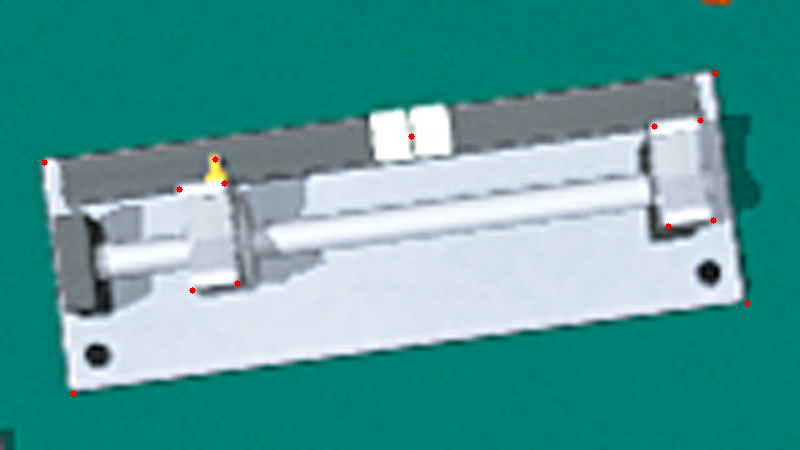

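View pics/s3.png

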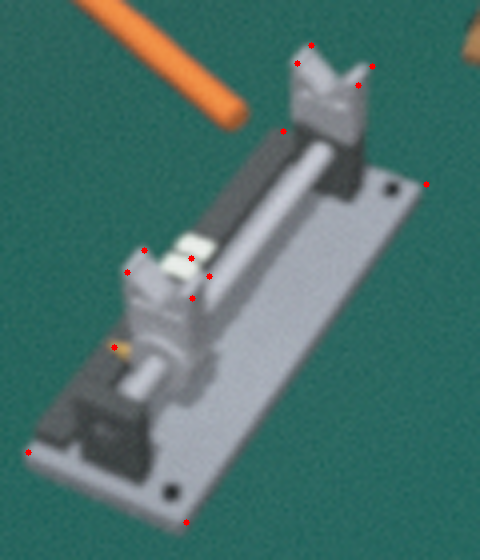

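```bash
cat >> st.py <<'E'
def go(pos,yang):  # tcp pos, world angle (deg) of tool y, pointing down
    st=read_state();Rt=R.from_rotvec(st["tcp_rot"])
    a=np.radians(yang);y=np.array([np.cos(a),np.sin(a),0]);z=np.array([0,0,-1.]);x=np.cross(y,z)
    Rg=R.from_matrix(np.c_[x,y,z]); 
    sh=Rt.inv().apply(np.asarray(pos)-st["tool_pos"])*1000
    print("t",round(st["time"],3),"tcp",st["tool_pos"].round(4),"w",round(st["width"],3),"F",st["wrist_force"].round(1),"q",st["q"].round(2))
    print("shift mm",sh.round(1),"turn",(Rt.inv()*Rg).as_rotvec().round(4))
E
python3 - <<'E'
from st import *
print(S(0,.0782,.2)); go(S(0,.0782,.2),8.85)
E
```

```text
[0.52676907 0.12626899 0.2       ]
t 0.4 tcp [ 0.2032 -0.6436  0.2311] w 1.004 F [ 1.  -0.3 -1.7] q [-1.3   0.26  1.6  -0.    1.27 -0.04]
shift mm [ 540.3 -636.7   31.3] turn [-3.0000e-04 -3.0000e-04 -1.4195e+00]
```

```bash
python3 -m crank '540 -637 31 0 0 -1.4195 0;540 -637 31 0 0 -1.4195 0;540 -637 31 0 0 -1.4195 0;540 -637 31 0 0 -1.4195 0;540 -637 31 0 0 -1.4195 0;540 -637 31 0 0 -1.4195 0;540 -637 31 0 0 -1.4195 0;540 -637 31 0 0 -1.4195 0;540 -637 31 0 0 -1.4195 0;540 -637 31 0 0 -1.4195 0;540 -637 31 0 0 -1.4195 0;540 -637 31 0 0 -1.4195 0;540 -637 31 0 0 -1.4195 0;540 -637 31 0 0 -1.4195 0;540 -637 31 0 0 -1.4195 0;540 -637 31 0 0 -1.4195 0' 25
python3 - <<'E'
from st import *
go(S(0,.0782,.09),8.85)
s=cam("side");crop(s,200,130,380,330,3,"s4.png")
E
```

```text
time: 2.4
tool_pos: [0.5259, 0.1252, 0.2001]
tcp_rot: [-2.044, -2.386, 0.002]
wrist_force: [0.4, -0.1, -0.1]
width: 1.0
t 2.4 tcp [0.5259 0.1252 0.2001] w 1.0 F [ 0.4 -0.1 -0.1] q [ 0.19  0.03  1.93 -0.    1.18  0.03]
shift mm [  1.    1.2 110.1] turn [-0.0009  0.0007 -0.0005]
```

View pics/s4.png

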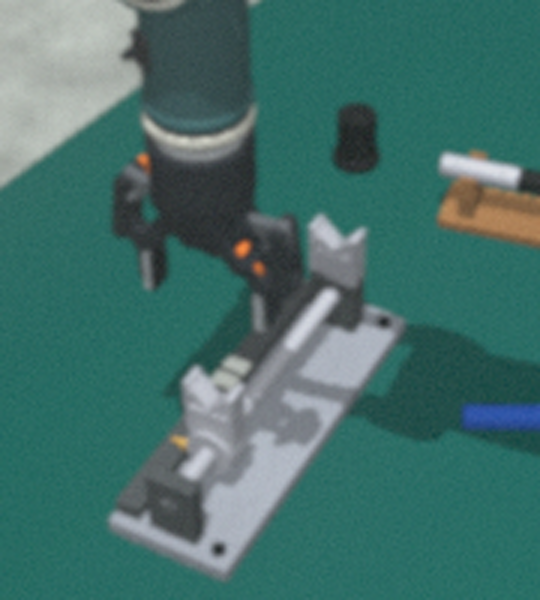

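```bash
python3 -m crank '1 1 50 0 0 0 0;1 1 90 0 0 0 0;1 1 120 0 0 0 0;1 1 120 0 0 0 0;1 1 120 0 0 0 0' 25
python3 - <<'E'
from st import *
go(S(0,.0782,.08),8.85)
t=cam("top");crop(t,220,170,380,270,5,"t5.png");s=cam("side");crop(s,200,130,380,330,3,"s5.png")
E
```

```text
time: 3.08
tool_pos: [0.5281, 0.1267, 0.0817]
tcp_rot: [2.044, 2.384, 0.002]
wrist_force: [-0.3, -0.2, 1.6]
width: 0.999
t 3.075 tcp [0.5281 0.1267 0.0817] w 0.999 F [-0.3 -0.2  1.6] q [ 0.19  0.16  2.03 -0.    0.95  0.04]
shift mm [-0.2 -1.4  1.7] turn [ 0.0018  0.     -0.0014]
```

View pics/s5.png

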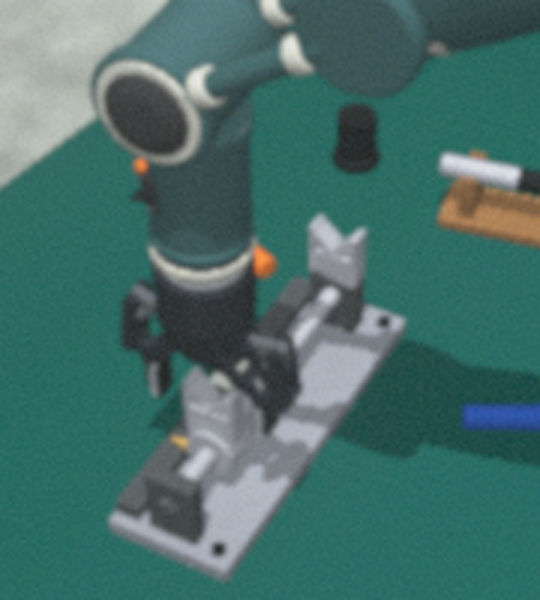

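View pics/t5.png

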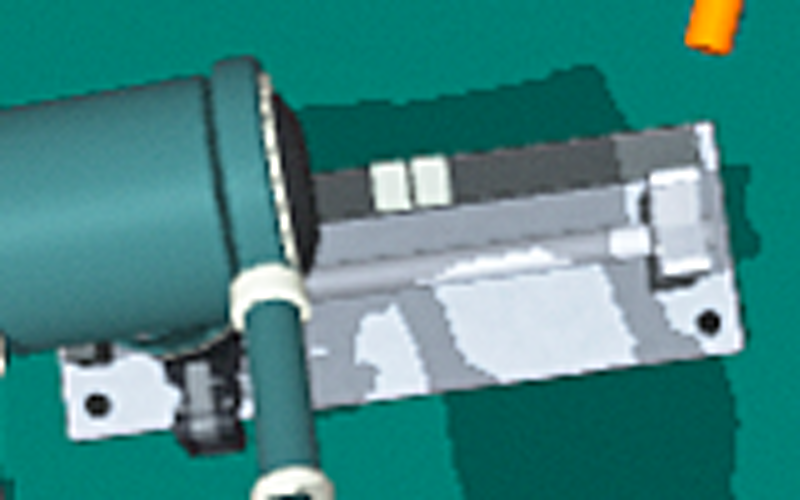

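```bash
python3 -m crank '0 -1 1 0 0 0 60;0 -1 1 0 0 0 100;0 -1 1 0 0 0 255;0 -1 1 0 0 0 255;0 -1 1 0 0 0 255;0 -1 1 0 0 0 255' 25
python3 - <<'E'
from st import *
go(S(0,.0782,.08),8.85)
st=read_state();print(tost(st["tool_pos"]).round(4),"target dy",-.01345-.0782)
E
```

```text
time: 3.92
tool_pos: [0.5283, 0.1277, 0.0805]
tcp_rot: [2.041, 2.384, 0.005]
wrist_force: [5.2, -0.5, 1.0]
width: 0.512
t 3.925 tcp [0.5283 0.1277 0.0805] w 0.512 F [ 5.2 -0.5  1. ] q [ 0.19  0.16  2.03 -0.    0.95  0.04]
shift mm [-1.2 -1.8  0.5] turn [ 0.0042 -0.      0.0003]
[0.0018 0.0794 0.0805] target dy -0.09165000000000001
```

```bash
python3 -m crank '-8 0 0 0 0 0 255;-20 0 0 0 0 0 255;-35 0 0 0 0 0 255;-50 0 0 0 0 0 255;-65 0 0 0 0 0 255;-77 0 0 0 0 0 255;-86 0 0 0 0 0 255;-91.6 0 0 0 0 0 255;-91.6 0 0 0 0 0 255;-91.6 0 0 0 0 0 255;-91.6 0 0 0 0 0 255'
python3 - <<'E'
from st import *
st=read_state();print(tost(st["tool_pos"]).round(4))
t=cam("top");crop(t,220,170,380,270,5,"t6.png");s=cam("side");crop(s,230,190,330,310,6,"s6.png")
E
```

```text
time: 5.3
tool_pos: [0.5424, 0.0372, 0.0805]
tcp_rot: [2.041, 2.384, 0.005]
wrist_force: [6.3, 1.3, 1.2]
width: 0.509
[ 0.0018 -0.0122  0.0805]
```

View pics/s6.png

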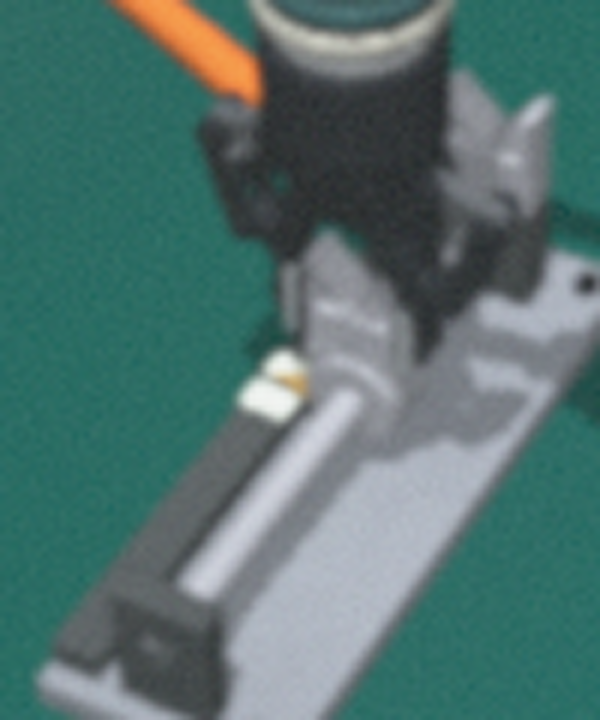

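View pics/t6.png

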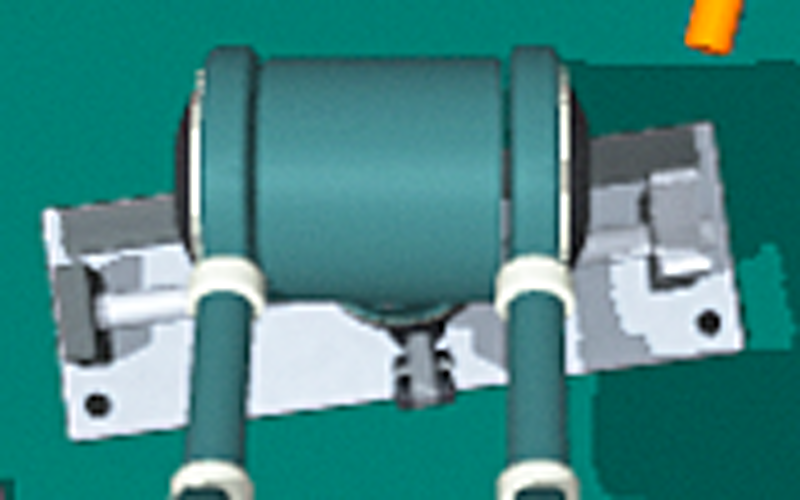

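```bash
python3 -m crank '-91.6 0 0 0 0 0 0;-91.6 0 0 0 0 0 0' >/dev/null; echo
python3 - <<'E'
from st import *
go(S(0,-.0135,.2),8.85)
s=cam("side");crop(s,230,190,330,310,6,"s7.png")
E
```

```text
t 5.65 tcp [ 0.5545 -0.0552  0.0794] w 0.912 F [-1.1  0.3 -0.2] q [-0.14  0.19  2.   -0.    0.96 -0.3 ]
shift mm [  91.9    0.5 -120.7] turn [-0.0003  0.0005  0.0002]
```

View pics/s7.png

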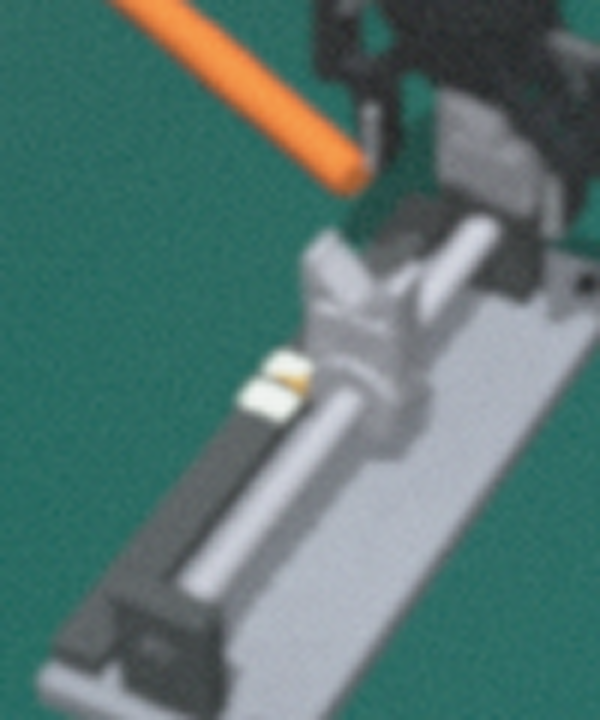

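My mistake: rows are relative to each call's start, so repeating −91.6 moved the open gripper on towards the fixed rest. The forces stayed near zero and the collar looks the same in the side view, with its pointer at the line near (290,382). I'll lift clear and measure the collar from above.

```bash
python3 -m crank '0 0 -60 0 0 0 0;0 0 -120 0 0 0 0;0 0 -120 0 0 0 0'
python3 - <<'E'
from st import *
go([.4883,-.309,.2],-70.6)
E
```

```text
time: 6.08
tool_pos: [0.5584, -0.054, 0.206]
tcp_rot: [2.037, 2.379, 0.01]
wrist_force: [0.8, 1.0, 0.2]
width: 1.001
t 6.075 tcp [ 0.5584 -0.054   0.206 ] w 1.001 F [0.8 1.  0.2] q [-0.14  0.06  1.89  0.    1.18 -0.3 ]
shift mm [-241.2 -108.6    5.5] turn [ 0.0115 -0.005   1.3867]
```

```bash
python3 -m crank '-241 -109 5 0 0 1.387 0;-241 -109 5 0 0 1.387 0;-241 -109 5 0 0 1.387 0;-241 -109 5 0 0 1.387 0;-241 -109 5 0 0 1.387 0;-241 -109 5 0 0 1.387 0;-241 -109 5 0 0 1.387 0;-241 -109 5 0 0 1.387 0;-241 -109 5 0 0 1.387 0;-241 -109 5 0 0 1.387 0'
python3 - <<'E'
from st import *
go([.4883,-.309,.047],-70.6)
t=cam("top");crop(t,220,170,380,270,5,"t8.png");s=cam("side");crop(s,260,220,300,270,12,"s8.png")
hsv=cv2.cvtColor(t["pixels"],cv2.COLOR_RGB2HSV).astype(int)
print(t["pixels"][200:214,294:314].mean(2).astype(int))
m=np.zeros((480,640),bool); m[195:225,285:325]=True
m&=(hsv[...,1]>90)&(hsv[...,0]<38)&(hsv[...,0]>10)
y,x=np.nonzero(m);print(list(zip(y.tolist(),x.tolist())))
for yy in sorted(set(y)): print(yy,tost(onz(t,[(x[y==yy].mean(),yy)],.037)[0]).round(4))
E
```

```text
time: 7.32
tool_pos: [0.4834, -0.3081, 0.1935]
tcp_rot: [-3.095, -0.531, 0.002]
wrist_force: [0.7, -0.4, 0.7]
width: 0.998
t 7.325 tcp [ 0.4834 -0.3081  0.1935] w 0.998 F [ 0.7 -0.4  0.7] q [-0.61  0.1   1.87  0.    1.18  0.62]
shift mm [  4.4   2.7 146.5] turn [-0.0012  0.0008  0.0012]
[[ 81  80  78  78  76  77  75  75  74  71  69  78  81 114 112  74  78  96
  113 107]
 [ 75  72  71  69  77 114 109  81 138 196 211 225 228 250 222 118  95 128
  156 146]
 [137 165 192 210 222 248 228 131 250 255 255 255 255 255 255 188 108 121
  118 118]
 [254 255 255 255 255 255 255 179 255 255 255 255 255 255 255 223 107 120
  119 119]
 [255 255 255 255 255 255 255 220 241 255 255 254 254 255 255 247 103 119
  126 122]
 [226 255 255 255 254 255 255 226 218 255 255 254 254 255 255 247 112 119
  126 121]
 [174 255 255 255 254 254 255 247 239 255 255 254 254 255 255 253 131 116
  121 120]
 [184 255 255 255 254 254 255 247 199 253 255 255 254 255 255 253 142 114
  123 123]
 [187 255 255 255 254 254 254 253 204 217 252 255 255 255 255 255 160 113
  124 124]
 [133 255 255 255 254 254 254 248 177 197 221 254 255 255 255 255 158  98
  107 102]
 [ 96 255 255 255 255 255 255 220 206 209 235 254 255 255 255 254 135  65
   81  85]
 [102 255 255 255 255 254 254 249 251 252 251 252 248 169  90  99 109 133
  162 170]
 [118 120 155 245 253 252 252 251 249 249 251 251 239 181 156 166 170 167
  166 163]
 [168 163 182 232 250 250 251 241 223 229 236 224 191 157 151 160 163 162
  164 161]]
[(207, 302), (208, 302), (209, 302), (209, 303), (210, 301), (210, 302), (210, 303)]
207 [ 0.0411 -0.014   0.037 ]
208 [ 0.0387 -0.0137  0.037 ]
209 [ 0.0363 -0.0146  0.037 ]
210 [ 0.0341 -0.0131  0.037 ]
```

View pics/s8.png

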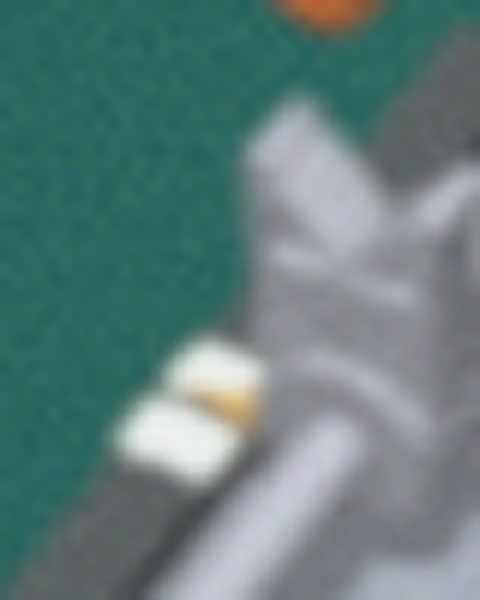

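View pics/t8.png

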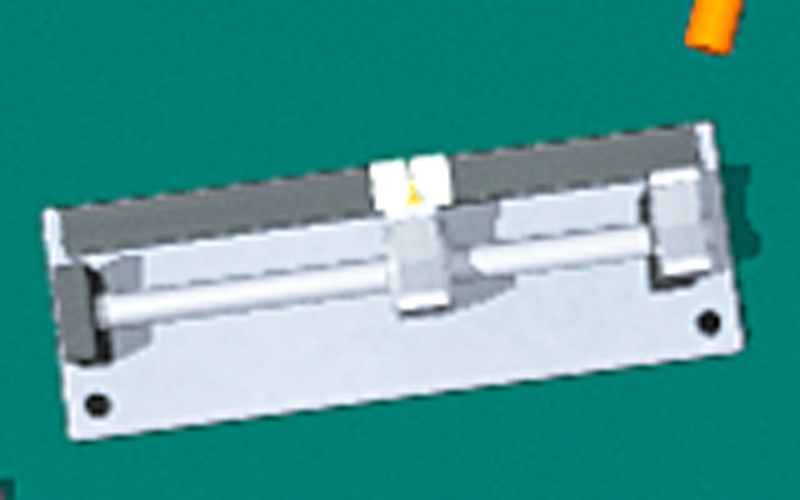

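The pointer tip is at stand y −13.8 mm and the line at −13.5 mm, so the collar is on its line. Next I'll grip the rod.

```bash
python3 -m crank '4 3 60 0 0 0 0;4 3 110 0 0 0 0;4 3 140 0 0 0 0;4 3 152 0 0 0 0;4 3 159 0 0 0 0;4 3 159 0 0 0 0' 40
python3 - <<'E'
from st import *
go([.4883,-.309,.034],-70.6)
s=cam("side");crop(s,320,140,440,240,6,"s9.png")
E
```

```text
time: 8.18
tool_pos: [0.4893, -0.3105, 0.0362]
tcp_rot: [3.096, 0.529, 0.002]
wrist_force: [0.6, 0.2, 0.7]
width: 1.001
t 8.175 tcp [ 0.4893 -0.3105  0.0362] w 1.001 F [0.6 0.2 0.7] q [-0.61  0.28  1.98  0.    0.88  0.62]
shift mm [-0.4 -1.8  2.1] turn [ 0.0012 -0.0009 -0.0001]
```

View pics/s9.png

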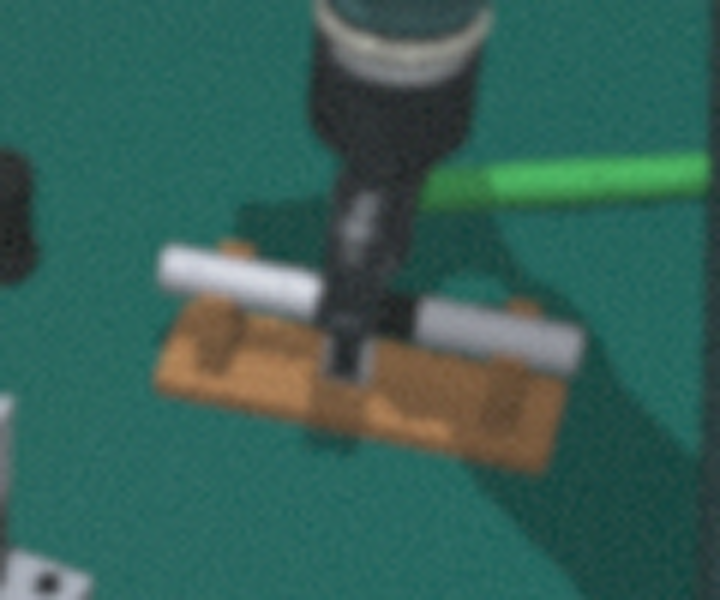

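```bash
python3 -m crank '0 -1 1.5 0 0 0 100;0 -1 1.5 0 0 0 170;0 -1 1.5 0 0 0 255;0 -1 1.5 0 0 0 255;0 -1 1.5 0 0 0 255;0 -1 1.5 0 0 0 255;0 -1 1.5 0 0 0 255' 50
python3 - <<'E'
from st import *
go([.4883,-.309,.034],-70.6)
E
```

```text
time: 9.1
tool_pos: [0.4897, -0.3116, 0.035]
tcp_rot: [3.092, 0.529, 0.004]
wrist_force: [0.8, -6.6, 0.0]
width: 0.25
t 9.1 tcp [ 0.4897 -0.3116  0.035 ] w 0.25 F [ 0.8 -6.6  0. ] q [-0.61  0.28  1.98 -0.    0.88  0.62]
shift mm [-0.4 -3.   1. ] turn [ 0.0053 -0.0016  0.0001]
```

```bash
python3 -m crank '0 0 -5 0 0 0 255;0 0 -15 0 0 0 255;0 0 -35 0 0 0 255;0 0 -65 0 0 0 255;0 0 -105 0 0 0 255;0 0 -145 0 0 0 255;0 0 -170 0 0 0 255;0 0 -180 0 0 0 255;0 0 -180 0 0 0 255;0 0 -180 0 0 0 255'
python3 - <<'E'
from st import *
ym=(-.13-.0135)/2
go(S(0,ym,.2),8.85); print(S(0,ym,.2))
t=cam("top");crop(t,380,160,520,290,5,"t10.png");s=cam("side");crop(s,300,60,460,220,4,"s10.png")
E
```

```text
time: 10.35
tool_pos: [0.4873, -0.3084, 0.2121]
tcp_rot: [-3.095, -0.529, 0.003]
wrist_force: [-0.2, -0.2, -5.3]
width: 0.252
t 10.35 tcp [ 0.4873 -0.3084  0.2121] w 0.252 F [-0.2 -0.2 -5.3] q [-0.61  0.09  1.84  0.    1.21  0.62]
shift mm [ 154.1 -249.5   12.5] turn [-3.2000e-03 -2.0000e-04 -1.3869e+00]
[ 0.54983861 -0.02189578  0.2       ]
```

View pics/s10.png

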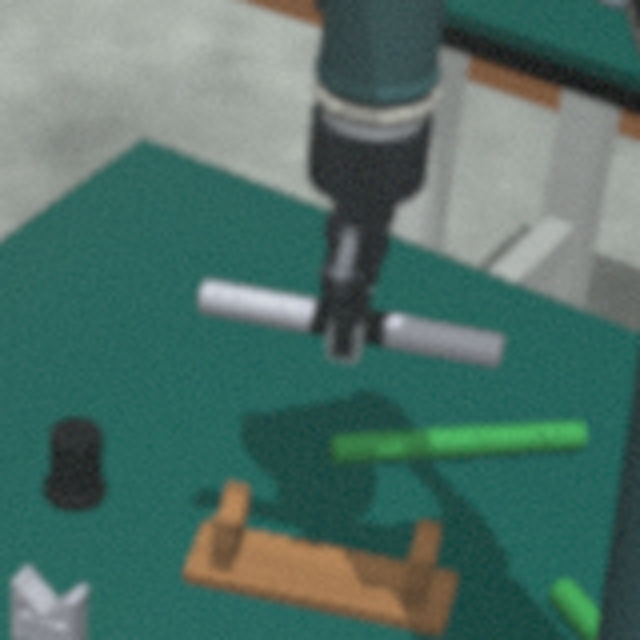

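View pics/t10.png

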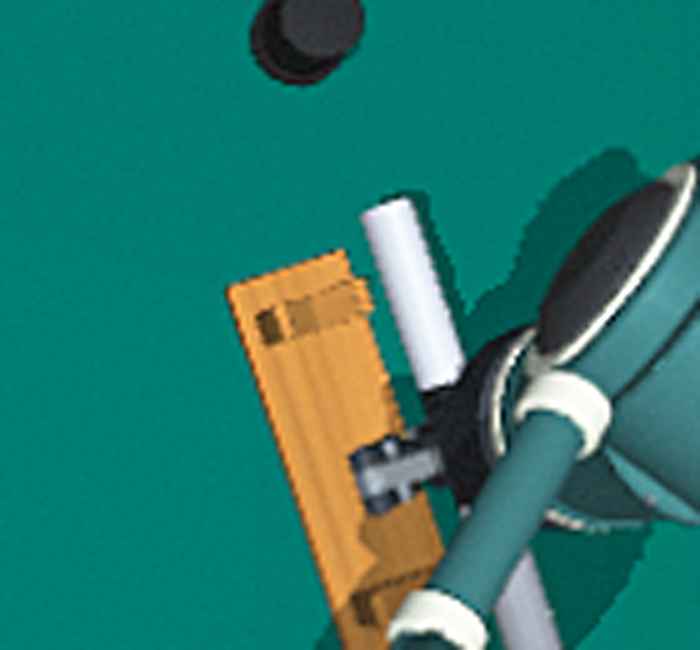

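```bash
python3 -m crank '13 -21 0 0 0 -0.116 255;26 -42 0 0 0 -0.231 255;39 -62 0 0 0 -0.347 255;51 -83 0 0 0 -0.462 255;64 -104 0 0 0 -0.578 255;77 -125 0 0 0 -0.693 255;90 -146 0 0 0 -0.809 255;103 -167 0 0 0 -0.925 255;116 -188 0 0 0 -1.04 255;128 -208 0 0 0 -1.156 255;141 -229 0 0 0 -1.271 255;154 -249 0 0 0 -1.387 255;154 -249 0 0 0 -1.387 255;154 -249 0 0 0 -1.387 255;154 -249 0 0 0 -1.387 255'
python3 - <<'E'
from st import *
ym=(-.13-.0135)/2
go(S(0.002,ym,.12),8.85)
t=cam("top");crop(t,220,150,400,290,4,"t11.png");s=cam("side");crop(s,230,120,370,300,4,"s11.png")
E
```

```text
time: 12.32
tool_pos: [0.5506, -0.0238, 0.2134]
tcp_rot: [-2.045, -2.385, 0.001]
wrist_force: [-0.3, -0.4, -4.6]
width: 0.252
t 12.325 tcp [ 0.5506 -0.0238  0.2134] w 0.252 F [-0.3 -0.4 -4.6] q [-0.09  0.04  1.89 -0.    1.21 -0.24]
shift mm [ 2.   1.7 93.4] turn [-0.0008  0.0001 -0.0013]
```

View pics/s11.png

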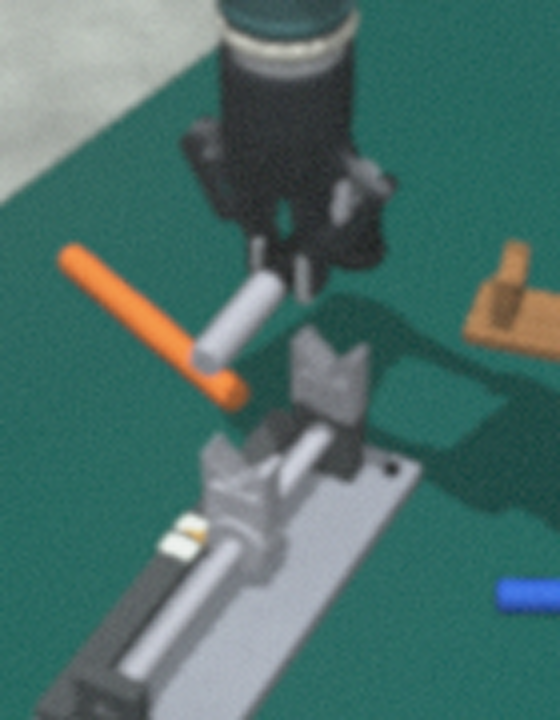

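View pics/t11.png

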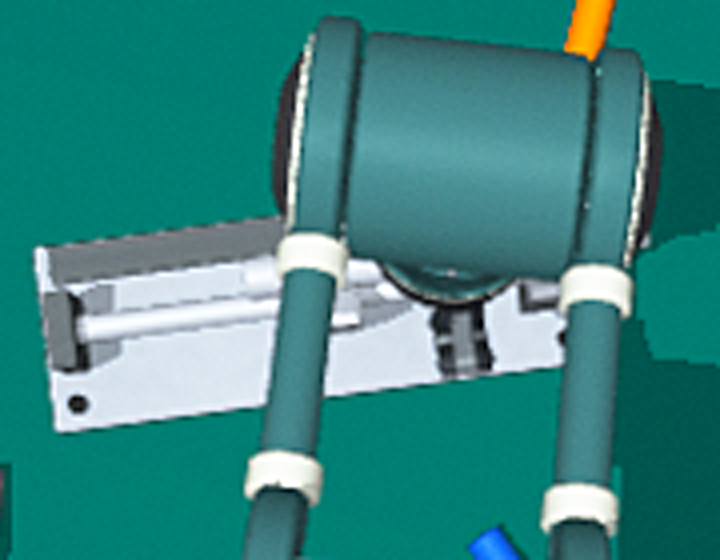

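Run:
```python
from st import *
s=cam("side");st=read_state();p=st["tool_pos"]+[0,0,.019]
Y=S(0,1,0)-S(0,0,0)
for d in(.095,.1,.105): print(d,proj(s,p+d*Y))
```

```text
0.095 [[282.21468556 208.76718666]]
0.1 [[281.10576998 210.07597376]]
0.105 [[279.99147294 211.39128069]]
```

```bash
python3 -m crank '2 1.5 25 0 0 0 255;2 1.5 55 0 0 0 255;2 1.5 80 0 0 0 255;2 1.5 93 0 0 0 255;2 1.5 93 0 0 0 255;2 1.5 93 0 0 0 255'
python3 - <<'E'
from st import *
ym=(-.13-.0135)/2
go(S(0.002,ym,.1),8.85)
s=cam("side");crop(s,260,170,340,270,7,"s12.png")
E
```

```text
time: 13.22
tool_pos: [0.5531, -0.0212, 0.1221]
tcp_rot: [2.043, 2.385, 0.002]
wrist_force: [0.3, 0.1, -4.2]
width: 0.254
t 13.225 tcp [ 0.5531 -0.0212  0.1221] w 0.254 F [ 0.3  0.1 -4.2] q [-0.08  0.13  1.98 -0.    1.03 -0.24]
shift mm [-0.2 -1.4 22.1] turn [ 0.0022  0.0005 -0.0002]
```

View pics/s12.png

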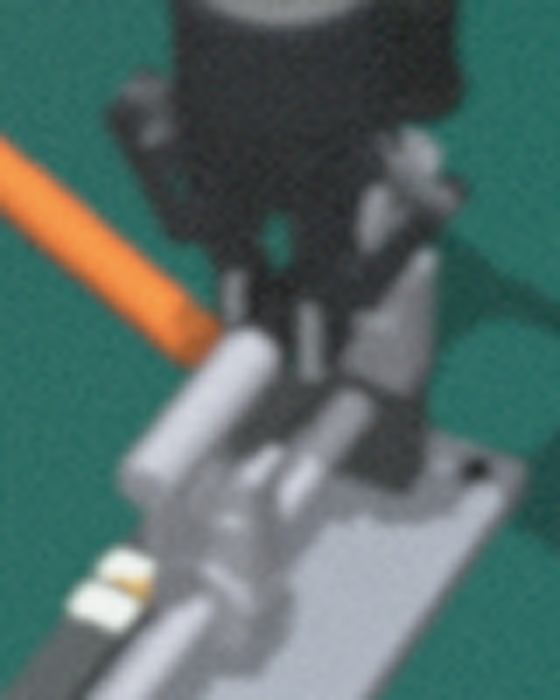

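```bash
python3 -m crank '0 -0.5 5 0 0 0 255;0 -0.5 10 0 0 0 255;0 -0.5 14 0 0 0 255;0 -0.5 17 0 0 0 255;0 -0.5 19 0 0 0 255;0 -0.5 19 0 0 0 255'; python3 -m crank '0 0 1 0 0 0 255;0 0 1 0 0 0 255'; python3 -m crank '0 0 1 0 0 0 255;0 0 1 0 0 0 255'
```

```text
time: 14.02
tool_pos: [0.5514, -0.021, 0.1015]
tcp_rot: [-2.043, -2.386, 0.0]
wrist_force: [-0.9, -0.4, -4.8]
width: 0.25
time: 14.28
tool_pos: [0.5517, -0.021, 0.1009]
tcp_rot: [2.043, 2.386, 0.0]
wrist_force: [0.4, 0.9, -4.2]
width: 0.25
time: 14.52
tool_pos: [0.5518, -0.021, 0.1007]
tcp_rot: [2.043, 2.386, 0.0]
wrist_force: [-3.6, -0.4, 2.9]
width: 0.25
```

```bash
python3 -m crank '0 -0.7 0 0 0 0 255;0 -0.7 0 0 0 0 255'; python3 -m crank '0 0 0.5 0 0 0 255;0 0 0.5 0 0 0 255'
python3 - <<'E'
from st import *
t=cam("top");crop(t,220,150,400,290,4,"t13.png")
s=cam("side");crop(s,260,170,340,270,7,"s13.png")
E
```

```text
time: 14.78
tool_pos: [0.5517, -0.0211, 0.1006]
tcp_rot: [2.043, 2.385, 0.002]
wrist_force: [-2.2, 1.6, 4.4]
width: 0.249
time: 15.02
tool_pos: [0.5517, -0.0211, 0.1006]
tcp_rot: [2.043, 2.385, 0.002]
wrist_force: [-2.2, 1.4, 6.5]
width: 0.251
```

View pics/s13.png

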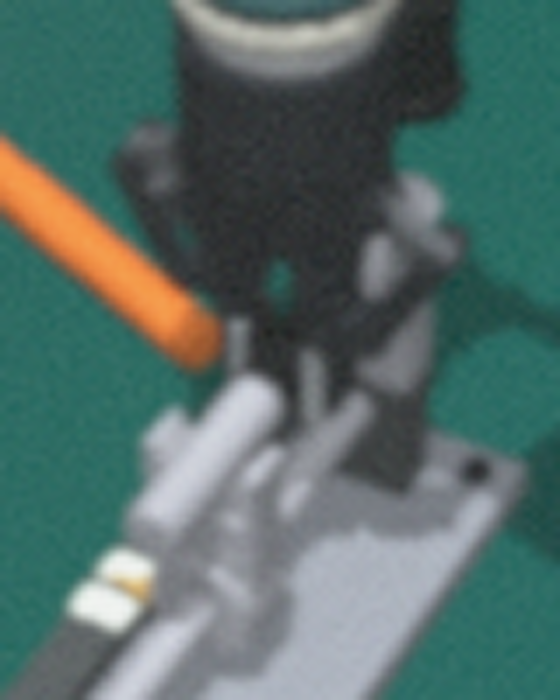

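View pics/t13.png

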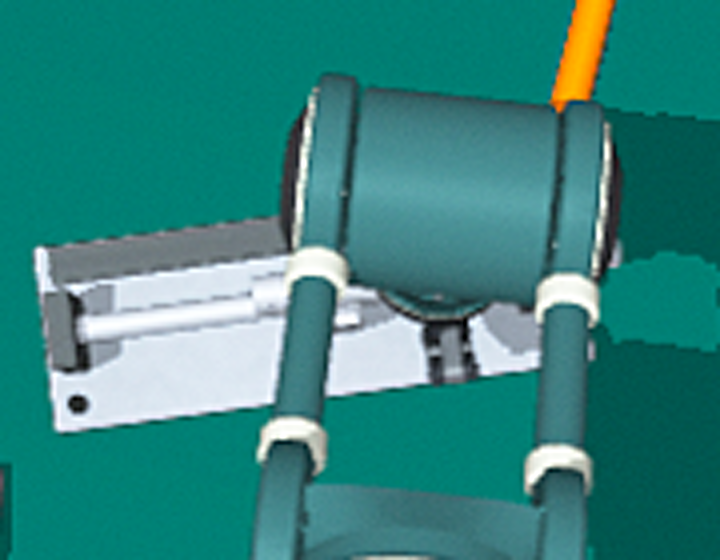

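The rod is seated: TCP z is 0.1006, as expected, with about 10 N on the rests. Releasing in place.

```bash
python3 -m crank '0 0 0 0 0 0 180;0 0 0 0 0 0 150;0 0 0 0 0 0 100;0 0 0 0 0 0 0;0 0 0 0 0 0 0;0 0 0 0 0 0 0;0 0 0 0 0 0 0' 20;  python3 - <<'E'
from st import *
s=cam("side");crop(s,260,170,340,270,7,"s14.png")
E
```

```text
time: 16.0
tool_pos: [0.5509, -0.0211, 0.0993]
tcp_rot: [2.043, 2.386, 0.0]
wrist_force: [0.8, 0.5, -0.4]
width: 1.003
```

View pics/s14.png

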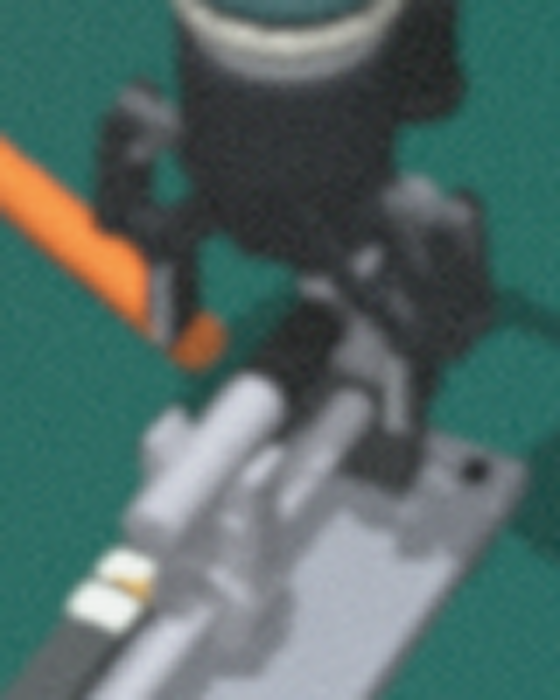

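Released, and the rod hasn't moved. I'll rise straight up, then move to the side (−y) for a clear top view.

```bash
python3 -m crank '0 0 -20 0 0 0 0;0 0 -60 0 0 0 0;0 0 -120 0 0 0 0;-60 0 -140 0 0 0 0;-120 0 -140 0 0 0 0;-180 0 -140 0 0 0 0;-240 0 -140 0 0 0 0;-300 0 -140 0 0 0 0;-300 0 -140 0 0 0 0;-300 0 -140 0 0 0 0';  python3 - <<'E'
from st import *
t=cam("top");s=cam("side");crop(s,230,160,350,320,4,"s15.png");crop(t,220,170,380,270,5,"t15.png")
cv2.imwrite("pics/tf.png",t["pixels"][:,:,::-1])
hsv=cv2.cvtColor(t["pixels"],cv2.COLOR_RGB2HSV).astype(int)
print(t["pixels"][200:214,294:314].mean(2).astype(int))
m=np.zeros((480,640),bool); m[195:225,285:325]=True
m&=(hsv[...,1]>90)&(hsv[...,0]<38)&(hsv[...,0]>10)
y,x=np.nonzero(m)
for yy in sorted(set(y)): print(yy,tost(onz(t,[(x[y==yy].mean(),yy)],.037)[0]).round(4))
b=np.zeros((480,640),np.uint8);b[205:235,300:365]=(hsv[205:235,300:365,2]<70)
n,l,st,ce=cv2.connectedComponentsWithStats(b);i=1+st[1:,4].argmax();print(st[i],ce[i],tost(onz(t,[ce[i]],.12)[0]))
E
```

```text
time: 17.3
tool_pos: [0.5967, -0.3175, 0.2387]
tcp_rot: [-2.044, -2.384, -0.0]
wrist_force: [1.0, 0.2, -0.0]
width: 0.997
[[ 80  78  77  78  77  77  75  76  75  70  69  78  83 112 104  77  76  97
  113 109]
 [ 75  73  70  67  76 113 108  77 140 196 210 223 230 249 223 118  96 130
  157 148]
 [138 165 192 207 223 248 227 133 250 255 255 255 255 255 255 187 108 119
  117 120]
 [254 255 255 255 255 255 255 179 255 255 255 255 255 255 255 222 104 117
  120 122]
 [255 255 255 255 255 255 255 219 240 255 255 254 255 255 255 247  99 119
  123 124]
 [227 255 255 255 254 255 255 226 216 255 255 254 254 255 255 249 112 116
  122 124]
 [177 255 255 254 254 254 255 245 237 255 255 254 254 255 255 253 132 114
  120 125]
 [183 255 255 255 254 254 255 247 198 253 255 255 254 255 255 254 141 115
  121 122]
 [186 255 255 255 254 254 254 253 205 216 252 255 255 255 255 255 156 114
  121 122]
 [132 255 255 255 254 254 254 248 178 197 222 254 255 255 255 255 158  99
  106 104]
 [ 94 255 255 255 255 254 254 221 206 209 235 254 255 255 255 255 136  66
   81  83]
 [106 255 255 255 255 254 254 250 251 252 251 253 248 168  90 100 109 133
  162 171]
 [119 121 154 245 253 252 252 251 249 250 251 251 239 180 159 166 170 165
  165 162]
 [170 159 182 231 249 250 251 241 223 230 235 225 192 158 152 163 164 162
  162 161]]
207 [ 0.0411 -0.014   0.037 ]
208 [ 0.0387 -0.0137  0.037 ]
209 [ 0.0363 -0.0146  0.037 ]
210 [ 0.0341 -0.0131  0.037 ]
[318 212  23  12 202] [328.9009901 217.3019802] [ 0.00153045 -0.07010942  0.12      ]
```

View pics/t15.png

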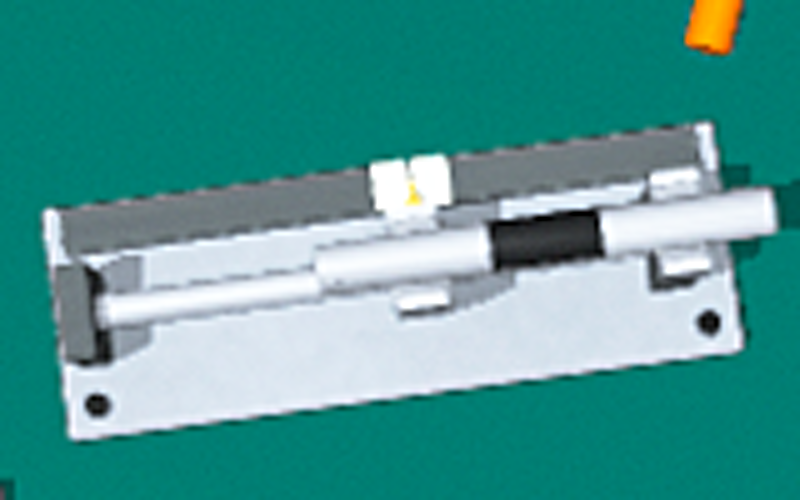

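View pics/s15.png

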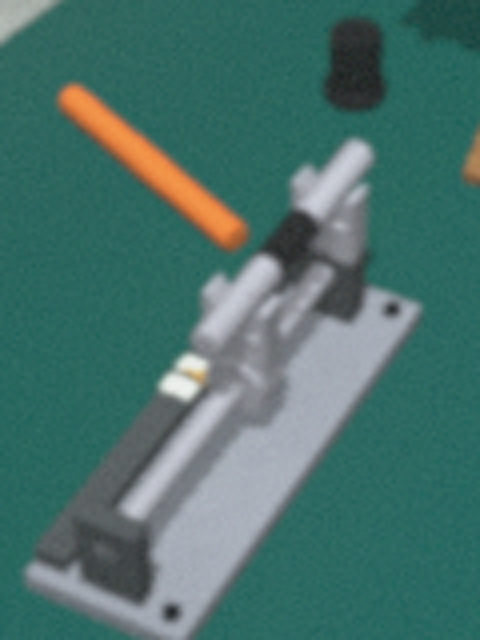

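View pics/tf.png

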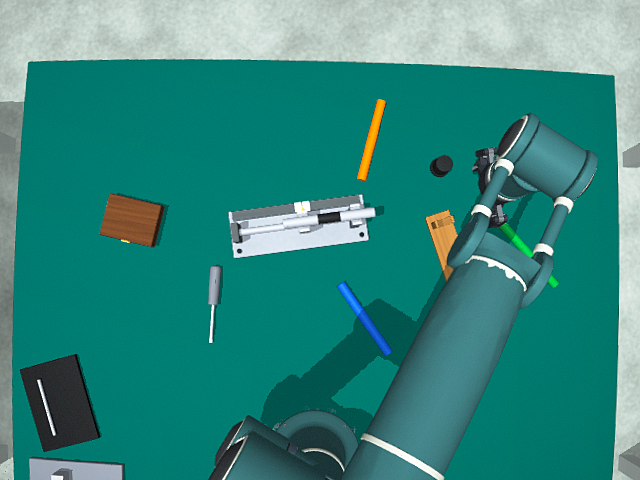

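The rod lies in both vees, with its sleeve at crop pixel (547,240) and both ends past the rests. The pointer is on the line, the bystanders look unmoved, and the robot is clear. Handing in.

```bash
python3 -c "
from workcell import job
print(job.finish_job())"
```

```text
the job is handed in; nothing more can be done
None
```

The collar is on its line and the rod is lying in both V-rests, so I handed the job in at about 17.4 s. I slid the collar 91.6 mm and let it go. Then I lifted the rod out of the cradle, lowered it until both rests carried it (about 10 N), and released it.

**Last checks**
- **Collar:** the pointer measures y ≈ −13.8 mm on the stand and the line ≈ −13.5 mm. That is within what the pictures can resolve, and it did not change after the rod was laid.
- **Rod:** its middle is at y ≈ −70 mm, against −72 mm for the midpoint between the rests. Both ends stand out past the rests.
- **Bystanders:** the box, cap and screwdriver appear where they were, judged by eye in the top view.

**What went wrong:** in the call that released the collar I repeated the −91.6 mm shift by mistake. The opening gripper moved on towards the fixed rest. The reading after that move showed almost no force, and the later views showed the collar still on its line.

**Small disagreement:** the camera and robot positions differed by 2–3 mm, which showed up as side forces of 5–7 N while gripping.

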